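Switch the chromatograph to column three

TASK

Put the chromatograph onto its third column: first press the pump's stop key (the square one on the keypad) all the way in with a fingertip, then push the column selector's lever round by its upturned tab until it clicks in and points at the three pips, and come away. Nothing is to be gripped or picked up; push gently, leave the keypad where it lies, do not press the round run key, and leave the vials, tools and glassware undisturbed.

Things in the scene. Friction and masses are not known exactly. Their poses are not given: they have to be found in the camera images.
- station: Column-selector station screwed to the bench: base plate 315 x 200 x 8 mm; above it on posts a square aluminium dial panel 190 x 190 mm, its face 67 mm above the bench; behind the panel six small steel columns lie in clips, all below 40 mm. Origin on the bench, under the centre of the panel; z up; the columns lie towards its +x.
- handle: Black lever handle at the centre of the panel; turns about a vertical axis, either way, without end stops. Origin on that axis at the panel's face, 67 mm above the bench; z up, +x along the lever to its tab. Hub 38 mm in diameter, 24 mm tall; a flat arm 11 mm wide, 10 to 19 mm above the panel, reaches 62 mm from the axis.
- lever_tab (a point): Centre of the upright tab at the lever's end, 51 mm from the axis: 21 mm long along the lever, 9 mm thick, from 10 to 36 mm above the panel (its top 103 mm above the bench). The lever clicks into six positions 60 degrees apart: about 5 N sideways on the tab starts it out of a click; once past half-way (30 degrees) it snaps by itself into the next. Over 25 N would harm it.
- three_pips (a point): Middle of the row of three black pips (flat dots 8 mm wide) on the panel's face, 80 mm from the axis. The positions bear one to six pips, clockwise from above, one pip on the side away from the columns. On column three, the direction from axis to tab is that from axis to this point; at the start the lever stands at one of the other five.
- keypad: Loose pump keypad lying on the bench, grey, 100 x 130 x 30 mm, about 0.7 kg, with a dark display across its far half and two black keys in a row on its near half. The origin is the centre of its underside; its +x points from the keys to the display, its +y from the round key to the square key.
- stop_key (a joint): Travel of the square stop key in metres: 0 released, 0.005 fully in; it springs back and takes about 5 N to push fully in.
- stop_key_top (a point): Centre of the top face of the stop key: a square black key 28 x 28 mm with a small white square on it, standing 8 mm above the keypad (38 mm above the bench), pressed straight down 5 mm. It counts as pressed at 3.5 mm.
- run_key (a joint): Travel of the round run key (28 mm in diameter, white triangle on it, 66 mm from the stop key) in metres: 0 released, 0.005 fully in. Not to be pressed.
- vial_rack: White rack 95 x 125 mm of small vials, 44 mm tall; bystander. Origin at the centre of its underside.
- vial_a: Clear 20 ml vial with aluminium cap, 23 mm in diameter, 75 mm tall, standing in front of the station; bystander. Origin at the centre of its underside.
- vial_b: Brown 20 ml vial, 23 mm in diameter, 75 mm tall, standing in front of the station; bystander. Origin at the centre of its underside.
- beaker: Glass beaker, 68 mm in diameter, 85 mm tall; bystander. Origin at the centre of its underside.
- bottle: Brown bottle, 72 mm in diameter, 145 mm tall; bystander. Origin at the centre of its underside.
- wrench: Small open-ended wrench, 140 mm long, lying flat; bystander.
- cap_box: White open box 90 x 110 x 35 mm; bystander. Origin at the centre of its underside.
- spare_column: Spare steel column 110 mm long, 17 mm thick, lying on the bench; bystander.

How it is judged:
On the way, in this order (a step that is already met when the one before it is completed fails the run):
1. the stop key is pressed in while the selector still stands at its old position (value of joint stop_key above 0.0035 m and distance of lever_tab from where it was at the start of the episode below 0.015 m), for 0.05 s.
2. the lever is clicked in at the three pips (horizontal distance between lever_tab and three_pips below 0.031 m and angular speed of handle below 0.3 rad/s), for 0.2 s.
At the end, for the whole second after the job is handed in: The stop key has been pressed (3.5 mm or more of its 5 mm) before the selector was moved; the lever rests in its click pointing at the three pips (within about 10 degrees); both keys are out, and the keypad lies within 30 mm of where it was (horizontal distance between lever_tab and three_pips below 0.031 m and angular speed of handle below 0.1 rad/s and value of joint each of stop_key, run_key below 0.001 m and distance of keypad from where it was at the start of the episode below 0.03 m and linear speed of keypad below 0.02 m/s); the robot touches nothing.
It fails at once if the run key is pressed (value of joint run_key above 0.003 m).
It fails at once if the lever is forced or gripped (more than 25 N on it) (contact force between any of the fingers, the arm and handle above 25 N).
It fails at once if the keypad is lifted or shoved away (height (world z) of keypad above 0.012 m or distance of keypad from where it was at the start of the episode above 0.04 m).
It fails at once if a bystander is lifted, knocked over or shifted by more than 20 mm (distance of any of vial_rack, vial_a, vial_b, beaker, bottle, wrench, cap_box, spare_column from where it was at the start of the episode above 0.02 m or angle between any of vial_a, vial_b's own z axis and vertical above 0.5 rad).
It also fails if it takes over 58 s, if anything falls off the work surface, if the arm or the gripper's body presses on something with over 40 N, if the wrist force passes 120 N, or if a joint passes its speed limit or range.

ROBOT

A 6-joint arm with a two-finger parallel gripper is mounted at the origin on the work surface. World frame = base frame: x ahead of the robot, y to its left, z up, the work surface at z = 0. Lengths are in m, angles in rad, forces in N, time in s.
With the tool pointing down it reaches from about 0.35 to 0.975 m from the base axis. Payload 4.9 kg.
Tool frame: the origin (TCP) lies between the finger pads; the fingertips stand 19 mm ahead of it and the grasp point (between the pads) is the TCP; z points along the fingers, y is the line along which they close (so a half turn about z gives the same grasp; the last joint's range is limited). The gripper opens to 85 mm and grips with 20 to 120 N. Pads are 22 mm wide; open, the fingers measure 114 mm over their backs; the gripper's body (76 mm by 85 mm) begins 54 mm behind the grasp point. The pads swing forward as they close: fully open they stand 13 mm farther back than shut.
Start: joints at [-1.417, 0.053, 1.613, -0, 1.476, -0.119], TCP at [0.168, -0.602, 0.25] pointing down, gripper open.
Joint ranges: [-3.01, 3.01], [-1.01, 2.22], [0.06, 2.58], [-1.02, 4.17], [0.09, 2.62], [-3.14, 3.14]. Speed limits (rad/s): [2.57, 2.57, 3.14, 3.14, 3.14, 3.14].

INTERFACE

Orientations are given as a rotation vector (axis times angle).
In Python, from station import ctrl gives the robot as it stands. The module is installed in compiled form; this text tells all that it offers.
- The arm moves only by the tool servo_tool, never from a script. Its argument "increments" is a list that holds one entry, the list of rows, each a list of 5 numbers: the finger opening in cm, from 0 to 8.54, then the shift along the tool's x, y, z in cm, then the turn about the tool's z in degrees. A call has 1 to 5 rows; each row is the pose to reach, as a shift and turn from the pose commanded when the call began, along the tool's axes at that moment; what a row does not reach only later rows make up. A row lasts 1/10 s, in which the tool goes at most 50 mm and 8.59 degrees, less where a joint would pass 70% of its speed; a pose out of reach is approached as far as the arm can. A call with a gripper value outside its range is refused whole. The fingers move at their own pace and stop on an object; "newtons" is the grip in N (left out, the last holds). Time passes only in rows, so rows that repeat a pose let the fingers close. It gives the time, the measured TCP pose, the force, the opening and the grip force at its end, in the units of the state.
- ctrl.get_obs(): the state, without advancing time (a new reading comes with each control period).
- ctrl.get_image(name): name is "side" or "top" or "wrist"; returns a dict with "img" (384x512x3 uint8, red, green, blue), "fx", "fy", "cx", "cy" (pixels), "rvec" (rotation vector, rad) and "tvec" (3), from world to camera coordinates, as OpenCV has them; the wrist camera has in their place "mount" (4x4, takes a point from camera to tool coordinates, whose origin is the TCP and whose axes are the flange's). Camera axes: x right, y down, z forward; pixel columns grow to the right and rows downward; lengths in m; the calibration is good to about 2 mm. A picture is of the moment at which its call begins: read the wrist's pose just before it. There is no depth.
- ctrl.finish_job(): hands the job in; it is judged then, once.
The state is a dict: "t": time; "q": joint angles; "dq": joint speeds; "effort": joint torques, N m; "tool_pos": TCP position; "tool_rot": TCP orientation; "contact_force": force on the tool from outside, world axes, zero at the start; "wrist_torque": the same for the moment, N m; "opening": finger opening in m; "grip_force": force on a finger pad.
Only numpy, scipy, OpenCV 4.12 (cv2) and the standard library are available. Lean on these libraries where they do the work, as an engineer would, in place of code of your own. Each camera call takes 0.05 s, during which the arm holds its last target. There are 200 camera calls.

## Working session

There is one attempt and no reset: what is moved stays moved. The work goes in short steps, Python scripts to look and compute and a tool call to move; the robot and the scene stay as the last step left them, time stands still between calls to the robot, and variables do not carry over. Pictures are saved under pics/ and viewed, at most 10 in all, crops included, and the job is handed in when it is done.

Besides the shell and the picture viewer there is one more tool, called after "Emit:" by a JSON object that holds its "op" and its "data". servo_tool: Moves the arm, as the interface text tells. Its arguments: {"type":"object","properties":{"increments":{"type":"array"},"newtons":{"type":"number"}},"required":["increments"]}

```bash
mkdir -p pics
cat > h.py <<'E'
import numpy as np, cv2
from station import ctrl
def save(n):
    d=ctrl.get_image(n); return d
def ray(d,u,v,z):
    R=cv2.Rodrigues(np.array(d["rvec"],float))[0]; t=np.array(d["tvec"],float).ravel()
    c=-R.T@t; r=R.T@np.array([(u-d["cx"])/d["fx"],(v-d["cy"])/d["fy"],1])
    return c+r*(z-c[2])/r[2]
E
python3 - <<'E'
from h import *
import pickle
o=ctrl.get_obs(); print(o["t"],o["tool_pos"],o["tool_rot"],o["opening"])
for n in("top","side"):
    d=ctrl.get_image(n); pickle.dump(d,open(n+".pkl","wb"))
    cv2.imwrite(f"pics/{n}.png",cv2.resize(d["img"][:,:,::-1],(768,576),interpolation=cv2.INTER_CUBIC))
E
```

```text
0.0 [ 0.16831488 -0.60130608  0.24904401] [-3.11036134e+00 -4.26939737e-01  3.57831757e-05] 0.08546046203943981
```

View pics/top.png

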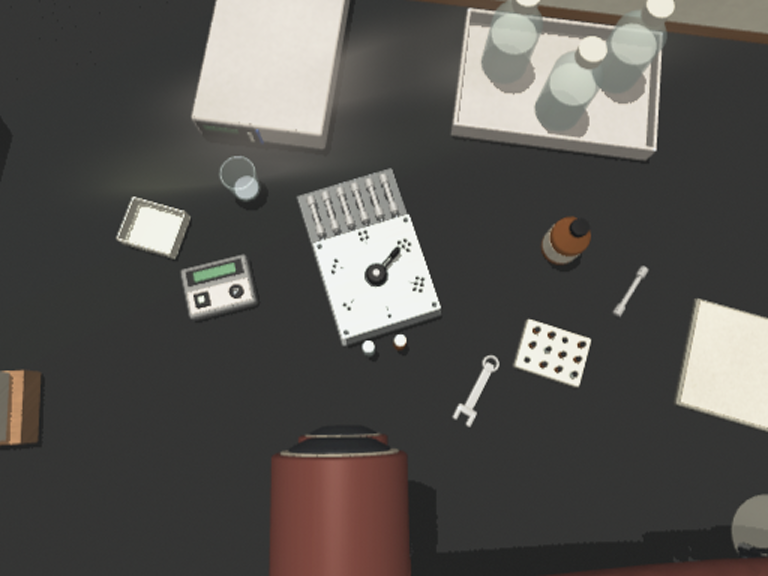

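View pics/side.png

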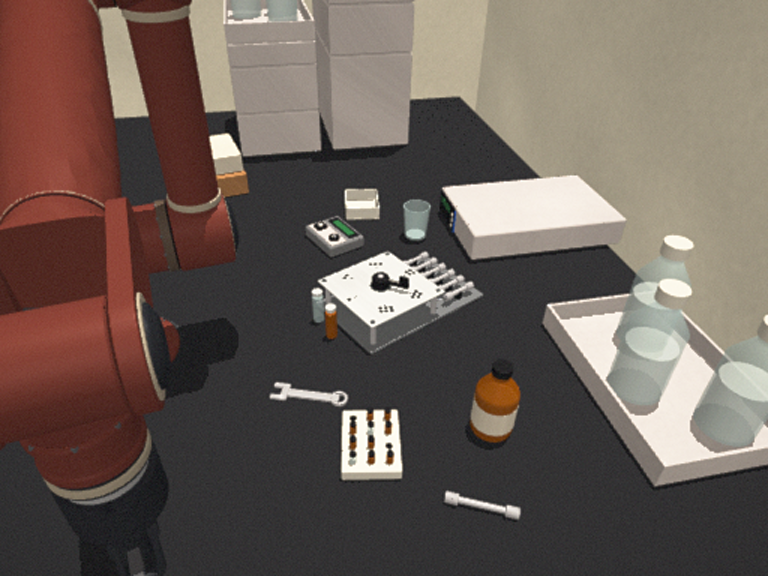

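The top view shows the lever at five pips (tab about 393,256 in the doubled picture, axis at 376,273). Three pips are at (335,266). The square key is at (203,299) and the round key at (236,291). The lever therefore has to go two clicks counter-clockwise.

Run:
```python
from h import *
import pickle
T=pickle.load(open("top.pkl","rb")); S=pickle.load(open("side.pkl","rb"))
im=T["img"]
g=cv2.cvtColor(im,cv2.COLOR_RGB2GRAY)
print("cam",ray(T,256,192,0),"fx",T["fx"])
# pips / hub: dark blobs on the panel
m=((g<110)*255).astype(np.uint8)
n,l,s,c=cv2.connectedComponentsWithStats(m)
for i in range(1,n):
    x,y=c[i]
    if 205<x<295 and 140<y<230 and s[i,4]>1: print("panel",c[i].round(1),s[i,4],ray(T,x,y,.067)[:2].round(4))
    if 120<x<172 and 165<y<215 and s[i,4]>3: print("pad",c[i].round(1),s[i,4],s[i,2:4],ray(T,x,y,.038)[:2].round(4))
for nm,(u,v),z in (("sq",(203,299),.038),("rd",(236,291),.038),("hub",(376,273),.091),("tab",(395,254),.103),("3",(335,266),.067),("vialA",(368,347),.075),("vialB",(400,341),.075),("beaker",(238,175),.085)):
    print(nm,ray(T,u/1.5,v/1.5,z).round(4))
for nm,(u,v),z in (("hub",(380,281),.091),("tab",(404,279),.103),("sq",(320,228),.038),("rd",(333,238),.038)):
    print("side",nm,ray(S,u/1.5,v/1.5,z).round(4))
a=im[155:220,115:180,::-1]; b=im[110:235,190:300,::-1]
a=cv2.resize(a,(400,400),interpolation=cv2.INTER_CUBIC); b=cv2.resize(b,(352,400),interpolation=cv2.INTER_CUBIC)
cv2.imwrite("pics/crop.png",np.hstack([a,b]))
```

```text
cam [0.51485132 0.0091888  0.        ] fx 423.6542936189664
panel [243.7 210.7] 157357 [0.4453 0.034 ]
panel [211.4 140.4] 15 [0.6323 0.1537]
panel [228.4 140.6] 5 [0.6384 0.1058]
panel [218.2 142.5] 4 [0.6289 0.1335]
panel [222.6 142. ] 5 [0.632  0.1215]
panel [262.8 142.6] 11 [0.6459 0.0081]
panel [255.2 144.2] 5 [0.6384 0.0289]
panel [251.5 145.5] 6 [0.6331 0.0388]
panel [244.1 147.9] 14 [0.6233 0.0586]
panel [269.7 146.3] 3 [ 0.6378 -0.0125]
panel [234.4 151.5] 11 [0.6091 0.0843]
panel [224.7 154.5] 12 [0.5964 0.1101]
panel [214.8 157. ] 13 [0.5854 0.1364]
panel [239.3 155.7] 3 [0.5988 0.0686]
panel [243.  154.5] 2 [0.6036 0.0588]
panel [240.5 159. ] 2 [0.5896 0.0639]
panel [265.3 161.3] 3 [ 0.5925 -0.0062]
panel [269.5 160. ] 2 [ 0.598  -0.0173]
panel [272.  162.5] 2 [ 0.5918 -0.0252]
panel [212.3 164.3] 3 [0.5633 0.14  ]
panel [253.1 180.1] 214 [0.5341 0.0204]
panel [268.5 164. ] 2 [ 0.5861 -0.0161]
panel [271.3 166.7] 3 [ 0.5795 -0.0249]
pad [142.4 181.6] 202 [39 18] [0.4928 0.3336]
panel [223.3 173.7] 3 [0.541  0.1053]
panel [221.5 181. ] 2 [0.5195 0.1072]
panel [277.5 185. ] 2 [ 0.5298 -0.0487]
panel [281.5 186. ] 2 [ 0.5285 -0.0601]
panel [276.5 189. ] 2 [ 0.5181 -0.0474]
panel [280.5 189.5] 4 [ 0.5183 -0.0586]
pad [157.1 193.9] 55 [9 9] [0.4633 0.2854]
panel [275.7 192.7] 3 [ 0.5075 -0.0465]
panel [279.7 193.3] 3 [ 0.5072 -0.0577]
pad [134.5 199.8] 67 [11 11] [0.4377 0.3456]
panel [288.5 202.5] 4 [ 0.485 -0.085]
panel [232.  205.5] 2 [0.4553 0.068 ]
panel [259.  210.5] 2 [ 0.4517 -0.0075]
panel [230.  221.5] 4 [0.4108 0.0668]
sq [0.4394 0.3436 0.038 ]
rd [0.4631 0.2848 0.038 ]
hub [0.5227 0.0254 0.091 ]
tab [ 0.5597 -0.0042  0.103 ]
3 [0.5306 0.1037 0.067 ]
vialA [0.3892 0.0213 0.075 ]
vialB [ 0.4078 -0.0343  0.075 ]
beaker [0.6755 0.3099 0.085 ]
side hub [0.5202 0.0106 0.091 ]
side tab [ 0.5654 -0.0081  0.103 ]
side sq [0.4366 0.3325 0.038 ]
side rd [0.4616 0.279  0.038 ]
```

View pics/crop.png

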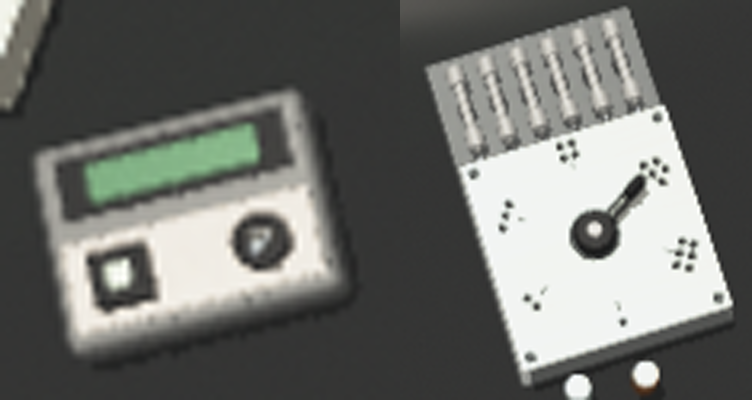

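```bash
cat >> h.py <<'E'
from scipy.spatial.transform import Rotation as Ro
def go(*targets):
    "targets (x,y,z,yaw deg): prints shift cm / turn deg in present tool axes"
    o=ctrl.get_obs(); R=Ro.from_rotvec(o["tool_rot"]).as_matrix(); p=np.array(o["tool_pos"])
    y0=np.degrees(np.arctan2(R[1,0],R[0,0]))
    print("t",round(o["t"],2),"p",p.round(4),"yaw",round(y0,1),"F",np.round(o["contact_force"],1),"tilt",R[:,2].round(3),"q6",round(o["q"][5],2))
    for x,y,z,w in targets:
        print((R.T@(np.array([x,y,z])-p)*100).round(2),"turn",round(-((w-y0+180)%360-180),1))
E
python3 - <<'E'
from h import *
go((.42,-.40,.22,23),(.5,-.1,.2,23),(.4385,.3445,.2,23))
E
```

```text
t 0.1 p [ 0.1683 -0.6013  0.2492] yaw 15.6 F [-0.3 -0.7 -1.1] tilt [-0.     0.002 -1.   ] q6 -0.12
[ 29.66 -12.6    2.95] turn -7.4
[ 45.45 -39.34   5.  ] turn -7.4
[ 51.5  -83.8    5.09] turn -7.4
```

Emit:
{"op": "servo_tool", "data": {"increments": [[[0, 5, -2, 0.5, 0], [0, 10, -4, 1, 0], [0, 15, -6, 1.5, 0], [0, 19, -8, 2, 0], [0, 23, -10, 2.5, 0]]], "newtons": 30}}

```text
t: 0.6
tool_pos: [0.3624, -0.4434, 0.2249]
tool_rot: [-3.112, -0.427, 0.0]
contact_force: [0.7, -0.7, 0.1]
opening: 0.0122
grip_force: 0.0
```

Emit:
{"op": "servo_tool", "data": {"increments": [[[0, 4, -3, 0.5, 0], [0, 8, -6, 1, 0], [0, 11, -10, 1.5, 0], [0, 14, -14, 2, 0], [0, 17, -18, 2.5, 0]]]}}

```text
t: 1.1
tool_pos: [0.4763, -0.2249, 0.2]
tool_rot: [-3.112, -0.427, 0.001]
contact_force: [1.0, -0.7, -0.9]
opening: 0.0002
grip_force: 0.0
```

Emit:
{"op": "servo_tool", "data": {"increments": [[[0, 2, -4, 0, 0], [0, 4, -8, 0, 0], [0, 5, -13, 0, 0], [0, 6, -18, 0, 0], [0, 7, -22, 0, 0]]]}}

```text
t: 1.6
tool_pos: [0.4833, 0.0059, 0.2002]
tool_rot: [-3.112, -0.428, 0.001]
contact_force: [0.8, 1.3, -0.5]
opening: -0.0001
grip_force: 0.0
```

Run:
```python
from h import *
go((.5,-.1,.2,23),(.4385,.3445,.2,23),(.4385,.3445,.12,23))
```

```text
t 1.6 p [0.4833 0.0059 0.2002] yaw 15.7 F [ 0.8  1.3 -0.5] tilt [-0.001  0.    -1.   ] q6 1.16
[-1.250e+00  1.065e+01  1.000e-02] turn -7.3
[ 4.830e+00 -3.381e+01  3.000e-02] turn -7.3
[  4.83 -33.81   8.03] turn -7.3
```

Emit:
{"op": "servo_tool", "data": {"increments": [[[0, 0.5, -5, 0, -2], [0, 1, -9.5, 0, -4], [0, 1.5, -14, 0, -6], [0, 2, -18, 0, -7], [0, 2.5, -22, 0, -7]]]}}

```text
t: 2.1
tool_pos: [0.4481, 0.2239, 0.2003]
tool_rot: [3.08, 0.618, -0.001]
contact_force: [0.9, 0.0, 0.1]
opening: -0.0002
grip_force: 0.0
```

Emit:
{"op": "servo_tool", "data": {"increments": [[[0, 0.5, -4, 0, 0], [0, 1, -7, 0, 0], [0, 1, -9, 0, 0], [0, 1, -9, 0, 0], [0, 1, -9, 0, 0]]]}}

```text
t: 2.6
tool_pos: [0.4233, 0.309, 0.2002]
tool_rot: [3.079, 0.618, -0.001]
contact_force: [-0.1, -0.2, -0.6]
opening: 0.0001
grip_force: 0.0
```

Run:
```python
from h import *
go((.4385,.3445,.2,23),(.4385,.3445,.065,23))
o=ctrl.get_obs(); d=ctrl.get_image("wrist"); im=d["img"]
M=np.array(d["mount"]); R=Ro.from_rotvec(o["tool_rot"]).as_matrix(); p=np.array(o["tool_pos"])
np.savez("w.npz",M=M,R=R,p=p,k=[d["fx"],d["fy"],d["cx"],d["cy"]],im=im)
c=R@M[:3,3]+p; print("cam",c)
def wray(u,v,z):
    r=R@M[:3,:3]@np.array([(u-d["cx"])/d["fx"],(v-d["cy"])/d["fy"],1]); return c+r*(z-c[2])/r[2]
def proj(X):
    q=M[:3,:3].T@(R.T@(np.array(X)-p)-M[:3,3]); return d["fx"]*q[0]/q[2]+d["cx"],d["fy"]*q[1]/q[2]+d["cy"]
for X in((.4385,.3445,.038),(.463,.285,.038)): print(np.round(proj(X),1))
g=cv2.cvtColor(im,cv2.COLOR_RGB2GRAY)
n,l,s,cc=cv2.connectedComponentsWithStats(((g<80)*255).astype(np.uint8))
for i in range(1,n):
    if s[i,4]>150: print(cc[i].round(1),s[i],wray(*cc[i],.038).round(4))
cv2.imwrite("pics/wrist1.png",im[:,:,::-1])
```

```text
t 2.6 p [0.4233 0.309  0.2002] yaw 22.7 F [-0.1 -0.2 -0.6] tilt [-0.001 -0.001 -1.   ] q6 1.66
[ 2.77 -2.69  0.01] turn -0.3
[ 2.78 -2.7  13.51] turn -0.3
cam [0.50070965 0.34118629 0.32342751]
[228.9 154.4]
[291.6 154.7]
[223.8 203.6] [     0      0    512    384 157002] [0.3859 0.3303 0.038 ]
[502.7  36.5] [493  28  19  17 229] [0.6342 0.1547 0.038 ]
[471.4  38.3] [463  30  18  17 218] [0.6222 0.1799 0.038 ]
[254.7 103. ] [ 203   89  110   32 1480] [0.4951 0.3394 0.038 ]
[225.2 151.7] [212 139  27  27 552] [0.4397 0.3489 0.038 ]
[294.1 154.3] [280 140  23  26 225] [0.4644 0.2828 0.038 ]
```

View pics/wrist1.png

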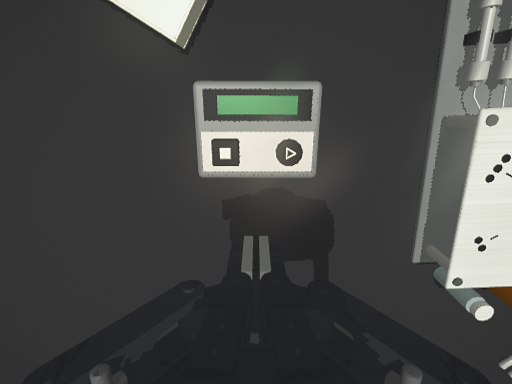

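The wrist view shows the square stop key at pixel (225,152), which is about (0.439, 0.347). The round key is at (289,153).

Emit:
{"op": "servo_tool", "data": {"increments": [[[0, 2.9, -2.9, 3, 0], [0, 2.9, -2.9, 7, 0], [0, 2.9, -2.9, 10.5, 0], [0, 2.9, -2.9, 13, 0], [0, 2.9, -2.9, 13, 0]]]}}

```text
t: 3.15
tool_pos: [0.4367, 0.3441, 0.0659]
tool_rot: [3.078, 0.613, -0.014]
contact_force: [-1.0, -0.3, -0.3]
opening: -0.0004
grip_force: 0.0
```

Run:
```python
from h import *
go((.439,.347,.058,23),(.439,.347,.0525,23))
```

```text
t 3.15 p [0.4367 0.3441 0.0659] yaw 22.5 F [-1.  -0.3 -0.3] tilt [-0.008 -0.005 -1.   ] q6 1.71
[ 0.33 -0.18  0.79] turn -0.5
[ 0.33 -0.18  1.34] turn -0.5
```

Emit:
{"op": "servo_tool", "data": {"increments": [[[0, 0.2, -0.1, 0.3, 0], [0, 0.2, -0.1, 0.7, 0], [0, 0.2, -0.1, 1.1, 0], [0, 0.2, -0.1, 1.3, 0], [0, 0.2, -0.1, 1.3, 0]]]}}

```text
t: 3.65
tool_pos: [0.4408, 0.3489, 0.058]
tool_rot: [-3.08, -0.616, -0.001]
contact_force: [-0.1, 0.1, -0.3]
opening: -0.0
grip_force: 0.0
```

Emit:
{"op": "servo_tool", "data": {"increments": [[[0, 0, 0, 0.2, 0], [0, 0, 0, 0.4, 0], [0, 0, 0, 0.55, 0], [0, 0, 0, 0.6, 0], [0, 0, 0, 0.6, 0]]]}}

```text
t: 4.15
tool_pos: [0.4411, 0.3491, 0.0522]
tool_rot: [-3.08, -0.616, -0.001]
contact_force: [-0.7, 0.1, 5.3]
opening: -0.0
grip_force: 2.4
```

Emit:
{"op": "servo_tool", "data": {"increments": [[[0, 0, 0, 0.1, 0], [0, 0, 0, 0.1, 0], [0, 0, 0, 0.1, 0]]]}}

```text
t: 4.45
tool_pos: [0.4411, 0.3491, 0.052]
tool_rot: [-3.08, -0.616, -0.001]
contact_force: [-2.6, -2.6, 10.3]
opening: 0.0001
grip_force: 4.7
```

Emit:
{"op": "servo_tool", "data": {"increments": [[[0, 0, 0, -1, 0], [0, 0, 0, -4, 0], [0, 0, 0, -8, 0], [0, 0, 0, -12, 0], [0, 0, 0, -15, 0]]]}}

```text
t: 4.95
tool_pos: [0.4409, 0.3489, 0.2031]
tool_rot: [-3.08, -0.616, -0.003]
contact_force: [0.6, -0.4, 0.1]
opening: -0.0001
grip_force: 0.0
```

Run:
```python
from h import *
import pickle
d=ctrl.get_image("top"); pickle.dump(d,open("top2.pkl","wb")); im=d["img"]
# start point beside tab: axis A, lever angle a, tangential offset back
A=np.array([.524,.0255]); a=np.radians(-35)
P=A+.051*np.array([np.cos(a),np.sin(a)])-.04*np.array([-np.sin(a),np.cos(a)])
print(P); go((*P,.2,55),(*P,.11,55))
g=cv2.cvtColor(im,cv2.COLOR_RGB2GRAY); crop=im[110:235,190:300,::-1]
# lever direction from dark blob: hub centre & farthest points, projected at arm height
m=(g[130:225,205:295]<70).astype(np.uint8); n,l,s,c=cv2.connectedComponentsWithStats(m)
for i in range(1,n):
    if 80<s[i,4]<800:
        v,u=np.where(l==i); W=np.array([ray(d,x+205,y+130,.09)[:2] for x,y in zip(u,v)])
        D=W-A; r=np.hypot(*D.T); k=r>.03; print(s[i,4],r.max(),"angle",np.degrees(np.arctan2(*D[k].mean(0)[::-1])))
```

```text
[ 0.5428337  -0.03651848]
t 5.0 p [0.4431 0.3503 0.2088] yaw 22.6 F [2.3 1.4 4.3] tilt [ 0.009  0.005 -1.   ] q6 1.71
[-5.69 39.54  0.77] turn -32.4
[-5.79 39.55  9.77] turn -32.4
724 0.16837486865839588 angle 125.35317594277318
155 0.06110486346588256 angle -33.796736027563895
```

Emit:
{"op": "servo_tool", "data": {"increments": [[[0, -0.7, 4.5, 0, -4], [0, -1.4, 9, 0, -8], [0, -2, 13.5, 0, -12], [0, -2.7, 18, 0, -16], [0, -3.3, 22.5, 0, -20]]]}}

```text
t: 5.5
tool_pos: [0.4964, 0.1267, 0.2]
tool_rot: [-2.925, -1.147, 0.001]
contact_force: [0.0, -0.6, 0.8]
opening: 0.0001
grip_force: 0.0
```

Run:
```python
from h import *
go((.5428,-.0365,.2,56),(.5428,-.0365,.12,56))
```

```text
t 5.5 p [0.4964 0.1267 0.2   ] yaw 42.8 F [ 0.  -0.6  0.8] tilt [-0.001 -0.    -1.   ] q6 0.93
[-7.68 15.13 -0.  ] turn -13.2
[-7.68 15.13  8.  ] turn -13.2
```

Emit:
{"op": "servo_tool", "data": {"increments": [[[0, -2, 3.5, 0, -4], [0, -4, 7, 0, -8], [0, -6, 11, 0, -13], [0, -7.6, 14, 0, -13], [0, -7.6, 14, 0, -13]]]}}

```text
t: 6.0
tool_pos: [0.5359, -0.0294, 0.2]
tool_rot: [2.782, 1.459, -0.002]
contact_force: [-0.3, 0.3, 0.8]
opening: -0.0002
grip_force: 0.0
```

Emit:
{"op": "servo_tool", "data": {"increments": [[[0, 0, 0, 0, 0], [0, 0, 0, 0, 0]]]}}

```text
t: 6.2
tool_pos: [0.5352, -0.0251, 0.2001]
tool_rot: [-2.777, -1.467, 0.001]
contact_force: [-0.7, -0.5, 0.0]
opening: 0.0001
grip_force: 0.0
```

Run:
```python
from h import *
go((.5428,-.0365,.2,56),(.5428,-.0365,.108,56))
o=ctrl.get_obs(); d=ctrl.get_image("wrist"); im=d["img"]
cv2.imwrite("pics/wrist2.png",im[:,:,::-1])
M=np.array(d["mount"]); R=Ro.from_rotvec(o["tool_rot"]).as_matrix(); p=np.array(o["tool_pos"])
def proj(X):
    q=M[:3,:3].T@(R.T@(np.array(X)-p)-M[:3,3]); return d["fx"]*q[0]/q[2]+d["cx"],d["fy"]*q[1]/q[2]+d["cy"]
a=np.radians(-34)
print("hub",proj((.524,.0255,.091)),"tab",proj((.524+.051*np.cos(a),.0255+.051*np.sin(a),.103)),"pips3",proj((.5306,.1037,.067)))
```

```text
t 6.2 p [ 0.5352 -0.0251  0.2001] yaw 55.7 F [-0.7 -0.5  0. ] tilt [-0.001  0.001 -1.   ] q6 0.41
[-0.51  1.27  0.01] turn -0.3
[-0.51  1.28  9.21] turn -0.3
hub (np.float64(209.9777752028411), np.float64(157.27703179613175)) tab (np.float64(271.56875482774456), np.float64(159.97963690941143)) pips3 (np.float64(164.16877472623813), np.float64(71.28063424955214))
```

View pics/wrist2.png

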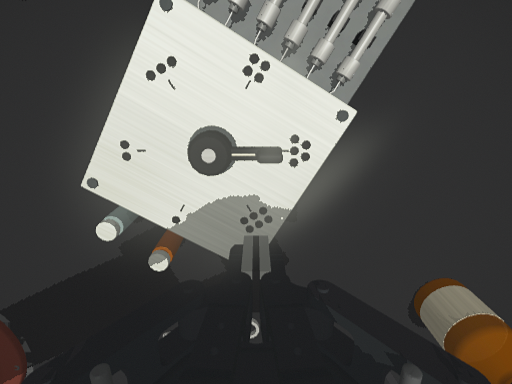

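The wrist view shows the lever pointing straight right at the five pips, with the tab at (269,154) and the hub at (209,155). The fingers are clear, on its clockwise side.

Emit:
{"op": "servo_tool", "data": {"increments": [[[0, -0.5, 1.2, 2, 0], [0, -0.5, 1.2, 5, 0], [0, -0.5, 1.2, 8, 0], [0, -0.5, 1.2, 9.7, 0], [0, -0.5, 1.2, 9.7, 0]]]}}

```text
t: 6.75
tool_pos: [0.5402, -0.0352, 0.1002]
tool_rot: [-2.773, -1.466, 0.008]
contact_force: [-0.7, 0.4, 0.1]
opening: -0.0
grip_force: 0.0
```

Emit:
{"op": "servo_tool", "data": {"increments": [[[0, 0, 0, 0, 0], [0, 0.6, 0, 0, 0], [0, 1.2, 0, 0, 0], [0, 1.7, 0, 0, 0], [0, 1.7, 0, 0, 0]]]}}

```text
t: 7.25
tool_pos: [0.5532, -0.0223, 0.1045]
tool_rot: [2.777, 1.467, 0.002]
contact_force: [-0.2, -1.0, 1.3]
opening: -0.0003
grip_force: 0.0
```

```bash
cat >> h.py <<'E'
A=np.array([.5245,.0262])
def arc(*angs,off=.0155,z=.103,r=.051):
    T=[]
    for a in angs:
        t=np.radians(a); P=A+r*np.array([np.cos(t),np.sin(t)])-off*np.array([-np.sin(t),np.cos(t)]); T.append((*P,z,a+90))
    go(*T)
E
python3 - <<'E'
from h import *
arc(-34,-28,-22,-16,-10,-4,2)
E
```

```text
t 7.25 p [ 0.5532 -0.0223  0.1045] yaw 55.7 F [-0.2 -1.   1.3] tilt [ 0.001 -0.    -1.   ] q6 0.42
[0.87 0.   0.15] turn -0.3
[1.41 0.13 0.15] turn -6.3
[1.96 0.21 0.15] turn -12.3
[2.52 0.22 0.15] turn -18.3
[3.08 0.18 0.15] turn -24.3
[3.63 0.08 0.15] turn -30.3
[ 4.16 -0.08  0.15] turn -36.3
```

Emit:
{"op": "servo_tool", "data": {"increments": [[[0, 0.4, 0, 0.1, 0], [0, 0.7, 0, 0.1, 0], [0, 0.9, 0, 0.1, 0], [0, 1.15, 0.1, 0.1, -3], [0, 1.4, 0.1, 0.1, -6]]]}}

```text
t: 7.75
tool_pos: [0.5608, -0.0128, 0.1025]
tool_rot: [2.695, 1.612, -0.004]
contact_force: [-1.1, -4.6, 0.8]
opening: 0.0
grip_force: 2.1
```

Emit:
{"op": "servo_tool", "data": {"increments": [[[0, 0.25, 0, 0, -3], [0, 0.5, 0.1, 0, -6], [0, 0.75, 0.1, 0, -9], [0, 1.0, 0.1, 0, -12], [0, 1.0, 0.1, 0, -12]]]}}

```text
t: 8.25
tool_pos: [0.5672, -0.0042, 0.1028]
tool_rot: [2.514, 1.881, -0.0]
contact_force: [1.1, -2.3, 0.9]
opening: -0.0002
grip_force: 1.2
```

Run:
```python
from h import *
arc(-16,-10,-4,2,8,14,20)
```

```text
t 8.25 p [ 0.5672 -0.0042  0.1028] yaw 73.6 F [ 1.1 -2.3  0.9] tilt [ 0.001 -0.001 -1.   ] q6 0.15
[ 0.2   0.16 -0.02] turn -0.4
[ 0.74  0.29 -0.02] turn -6.4
[ 1.29  0.36 -0.02] turn -12.4
[ 1.85  0.37 -0.02] turn -18.4
[ 2.41  0.33 -0.02] turn -24.4
[ 2.96  0.23 -0.02] turn -30.4
[ 3.49  0.07 -0.02] turn -36.4
```

Emit:
{"op": "servo_tool", "data": {"increments": [[[0, 0.45, 0.2, 0, -3], [0, 0.75, 0.3, 0, -6], [0, 1.0, 0.3, 0, -9], [0, 1.3, 0.3, 0, -12], [0, 1.55, 0.3, 0, -15]]]}}

```text
t: 8.75
tool_pos: [0.5741, 0.0106, 0.1028]
tool_rot: [-2.247, -2.195, -0.001]
contact_force: [0.5, 0.3, 0.8]
opening: 0.0001
grip_force: 0.2
```

Emit:
{"op": "servo_tool", "data": {"increments": [[[0, 0.25, 0, 0, -3], [0, 0.5, 0, 0, -6], [0, 0.8, 0, 0, -9], [0, 0.8, 0, 0, -9], [0, 0.8, 0, 0, -9]]]}}

```text
t: 9.25
tool_pos: [0.574, 0.0185, 0.1026]
tool_rot: [-2.07, -2.362, 0.0]
contact_force: [-0.1, 0.1, 0.1]
opening: 0.0001
grip_force: 0.0
```

Run:
```python
from h import *
d=ctrl.get_image("top"); im=d["img"]
cv2.imwrite("pics/top3.png",cv2.resize(im[110:235,190:300,::-1],(440,500),interpolation=cv2.INTER_CUBIC))
arc(8,14,20,26,32,38,44)
```

```text
t 9.3 p [0.5741 0.0184 0.1026] yaw 97.5 F [-0.  -0.2  0.3] tilt [-0.  0. -1.] q6 -0.23
[-0.09  0.3  -0.04] turn -0.5
[ 0.45  0.43 -0.04] turn -6.5
[ 1.01  0.5  -0.04] turn -12.5
[ 1.56  0.52 -0.04] turn -18.5
[ 2.12  0.47 -0.04] turn -24.5
[ 2.67  0.37 -0.04] turn -30.5
[ 3.2   0.21 -0.04] turn -36.5
```

View pics/top3.png

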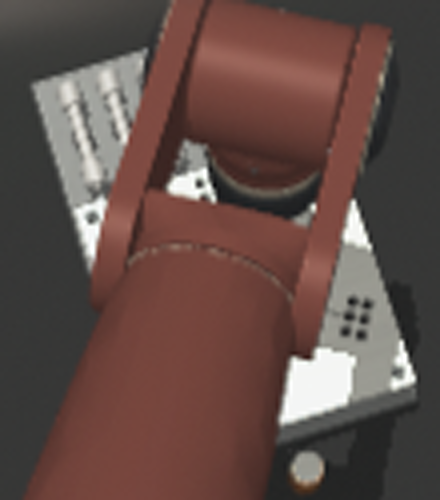

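The arm hides the lever from the top camera. The contact force has dropped to zero, so the lever has snapped ahead to four pips. I'll follow it and push on.

Emit:
{"op": "servo_tool", "data": {"increments": [[[0, 0.3, 0.3, 0, -4], [0, 0.7, 0.5, 0, -9], [0, 1.1, 0.5, 0, -13], [0, 1.4, 0.5, 0, -16], [0, 1.7, 0.5, 0, -19]]]}}

```text
t: 9.8
tool_pos: [0.5769, 0.036, 0.1026]
tool_rot: [-1.649, -2.674, -0.0]
contact_force: [0.2, -0.2, 0.6]
opening: -0.0001
grip_force: 0.2
```

Emit:
{"op": "servo_tool", "data": {"increments": [[[0, 0.25, 0, 0, -3], [0, 0.5, 0, 0, -6], [0, 0.8, 0, 0, -9], [0, 1.0, 0, 0, -12], [0, 1.0, 0, 0, -12]]]}}

```text
t: 10.3
tool_pos: [0.5736, 0.0445, 0.1034]
tool_rot: [1.362, 2.827, 0.002]
contact_force: [4.2, -2.0, -0.6]
opening: 0.0
grip_force: 1.6
```

Run:
```python
from h import *
arc(38,44,50,54,58,62,66)
```

```text
t 10.3 p [0.5736 0.0445 0.1034] yaw 128.6 F [ 4.2 -2.  -0.6] tilt [ 0.003 -0.    -1.   ] q6 -0.72
[0.03 0.1  0.04] turn 0.6
[0.57 0.24 0.04] turn -5.4
[1.12 0.32 0.04] turn -11.4
[1.49 0.34 0.04] turn -15.4
[1.86 0.34 0.04] turn -19.4
[2.23 0.31 0.04] turn -23.4
[2.6  0.26 0.04] turn -27.4
```

Emit:
{"op": "servo_tool", "data": {"increments": [[[0, 0.3, 0.1, 0, -3], [0, 0.6, 0.2, 0, -6], [0, 0.9, 0.3, 0, -9], [0, 1.2, 0.3, 0, -12], [0, 1.2, 0.3, 0, -12]]]}}

```text
t: 10.8
tool_pos: [0.5672, 0.0562, 0.1029]
tool_rot: [-1.061, -2.957, -0.0]
contact_force: [0.0, -1.0, 1.4]
opening: -0.0004
grip_force: 0.5
```

Emit:
{"op": "servo_tool", "data": {"increments": [[[0, 0.3, 0, 0, -3], [0, 0.6, 0.1, 0, -6], [0, 0.8, 0.1, 0, -8], [0, 0.8, 0.1, 0, -8], [0, 0.8, 0.1, 0, -8]]]}}

```text
t: 11.3
tool_pos: [0.5613, 0.0619, 0.1023]
tool_rot: [-0.852, -3.023, 0.0]
contact_force: [0.3, 0.9, -0.1]
opening: -0.0006
grip_force: 0.0
```

Run:
```python
from h import *
arc(54,58,62,66,70)
```

```text
t 11.3 p [0.5613 0.0619 0.1023] yaw 148.5 F [ 0.3  0.9 -0.1] tilt [-0.001  0.    -1.   ] q6 -1.04
[-0.67 -0.01 -0.07] turn 4.5
[-0.32  0.12 -0.07] turn 0.5
[ 0.04  0.22 -0.07] turn -3.5
[ 0.4   0.29 -0.07] turn -7.5
[ 0.77  0.34 -0.07] turn -11.5
```

The force has gone to zero past the half-way point, so I'll come away and look.

Emit:
{"op": "servo_tool", "data": {"increments": [[[0, -0.7, 0, 0, 0], [0, -1.2, 0, -1, 0], [0, -1.2, 0, -5, 0], [0, -1.2, 0, -10, 0], [0, -1.2, 0, -14, 0]]]}}

```text
t: 11.8
tool_pos: [0.5728, 0.0553, 0.2463]
tool_rot: [0.85, 3.022, 0.001]
contact_force: [0.4, 0.2, 0.4]
opening: -0.0002
grip_force: 0.0
```

Run:
```python
from h import *
go((.45,-.25,.25,140))
```

```text
t 11.8 p [0.5728 0.0553 0.2463] yaw 148.6 F [0.4 0.2 0.4] tilt [ 0.003 -0.    -1.   ] q6 -1.06
[ -5.44 -32.46  -0.4 ] turn 8.6
```

Emit:
{"op": "servo_tool", "data": {"increments": [[[0, -1, -5, 0, 0], [0, -2, -10, 0, 0], [0, -3, -15, 0, 0], [0, -4, -20, 0, 0], [0, -5, -24, 0, 0]]]}}

```text
t: 12.3
tool_pos: [0.489, -0.1775, 0.244]
tool_rot: [0.851, 3.023, -0.001]
contact_force: [0.8, -0.2, -0.9]
opening: 0.0001
grip_force: 0.0
```

Emit:
{"op": "servo_tool", "data": {"increments": [[[0, 0, -4, 0, 0], [0, 0, -7, 0, 0], [0, 0, -8, 0, 0], [0, 0, -8, 0, 0], [0, 0, -8, 0, 0]]]}}

```text
t: 12.8
tool_pos: [0.4486, -0.2431, 0.2431]
tool_rot: [0.849, 3.024, 0.001]
contact_force: [0.7, 0.2, 0.3]
opening: 0.0
grip_force: 0.0
```

Run:
```python
from h import *
d=ctrl.get_image("top"); im=d["img"]; go()
cv2.imwrite("pics/top4.png",cv2.resize(im[:,:,::-1],(768,576),interpolation=cv2.INTER_CUBIC))
```

```text
t 12.85 p [ 0.4487 -0.2427  0.2429] yaw 148.7 F [ 0.2  0.3 -0.2] tilt [ 0.  0. -1.] q6 -1.67
```

View pics/top4.png

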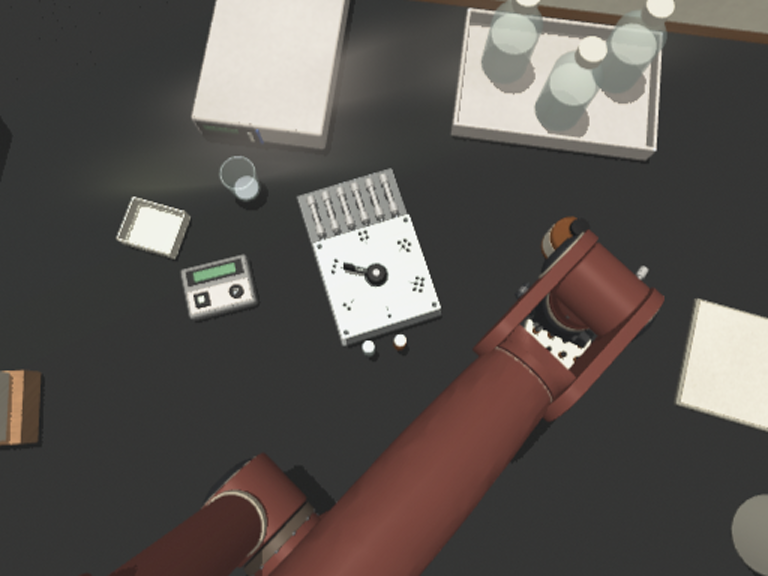

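The lever (tab about 350,267) now points at the three pips (335,266). The keypad and bystanders are where they were, and the arm is clear.

```bash
python3 -c "
from station import ctrl
print(ctrl.finish_job())"
```

```text
the job is handed in; nothing more can be done
None
```

I pressed the stop key fully in, then pushed the lever two clicks to the three pips, and handed the job in with the arm clear; the final top view showed nothing else disturbed, but no verdict came back.

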